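# Swing the hold-down levers over the phone

## Task

A phone lies on the bed of the black screen-separator machine, between two red hold-down levers that are swung out. Gently push each red lever with a fingertip round over the phone until both point straight at each other along the phone's long middle line. Do not touch or shift the phone, and leave everything else on the bench and on the machine where it is.

Things in the scene. Friction and masses are not known exactly. Their poses are not given: they have to be found in the camera images.
- machine: black screen-separator machine, fixed, 220 (x) x 280 (y) x 90 mm high; origin under its centre at table height; y runs along the bed's long middle line, x points away from the front panel (display, red rocker switch). On top an aluminium bed 110 x 155 mm, its top at 96 mm, with two side guides (top at 101 mm). Lever pivots at x = 0, y = +100 mm (left) and -100 mm (right)
- left_lever (a joint): left red lever's hinge, rad. 0 = it points straight in along the middle line of bed and phone, at the other lever; positive = counterclockwise from above, swung out to the machine's +x side. Starts at 0.8 to 1.5; end stops at -0.6 and 1.8. Light friction: about 1 N at 50 mm from the pivot turns it; no spring, it stays where it is left
- left_lever_tip (a point): outer end of the left lever, on its middle line at mid-height (121 mm above the table), 70 mm from its pivot axis. The lever is a straight red bar 12 mm wide and 22 mm tall (110 to 132 mm above the table) from pivot to tip, with upright flat sides; a small rubber pad hangs 3.5 mm below it near the tip
- left_lever_pivot (a point): pivot axis of the left lever (dark steel hub of 12 mm radius, its top 132 mm above the table, with a 4 mm bolt head on it), at the lever's mid-height
- right_lever (a joint): right red lever's hinge, rad. 0 = it points straight in along the middle line of bed and phone, at the other lever; positive = counterclockwise from above, swung out to the machine's -x side. Starts at 0.8 to 1.5; end stops at -0.6 and 1.8. Light friction: about 1 N at 50 mm from the pivot turns it; no spring, it stays where it is left
- right_lever_tip (a point): outer end of the right lever, same bar and same measures as the left
- right_lever_pivot (a point): pivot axis of the right lever, same as the left
- phone: white phone with black screen, 74 x 150 x 8 mm, loose on the bed, its long side along the machine's y within a few mm and 0.02 rad; origin under its centre, 96 mm above the table, so its glass is at 104 mm, 6 mm below the lever bars. It must not be touched
- tape_roll: blue roll of tape standing flat on the machine's top, in the far right corner; 48 mm across, 18 mm high, origin under its centre; leave alone
- screw_jar: clear screw jar with steel cap on the machine's top, near left corner; 32 mm across, 32 mm high, origin under its centre; leave alone
- spare_phone: grey phone on the table, 70 x 144 x 8 mm, origin under its centre; leave alone
- dispenser: teal bottle with white cap on the table, 68 mm across, 120 mm high, origin under its centre; leave alone
- screwdriver: screwdriver with orange handle lying on the table along its x axis; leave alone
- brush: brush with black handle lying on the table along its x axis; leave alone

How it is judged:
At the end, for the whole second after the job is handed in: Both levers rest within 0.14 rad (8 degrees) of pointing straight in along the bed's long middle line; the phone lies within 4 mm and every other loose thing within 20 mm of where it started (value of joint left_lever between -0.14 and 0.14 rad and velocity of joint left_lever between -0.05 and 0.05 rad/s and value of joint right_lever between -0.14 and 0.14 rad and velocity of joint right_lever between -0.05 and 0.05 rad/s and distance of phone from where it was at the start of the episode below 0.004 m and distance of each of tape_roll, screw_jar, spare_phone, dispenser, screwdriver, brush from where it was at the start of the episode below 0.02 m); the robot touches nothing.
It fails at once if the robot touches the phone (over 1 N) (contact force between any of the fingers, the arm and phone above 1 N).
It fails at once if the phone is shifted or lifted by more than 4 mm (distance of phone from where it was at the start of the episode above 0.004 m).
It fails at once if the machine or one of its levers is pushed or squeezed with more than 20 N (contact force between any of the fingers, the arm and machine above 20 N).
It fails at once if another loose thing is moved or lifted by more than 20 mm (distance of any of tape_roll, screw_jar, spare_phone, dispenser, screwdriver, brush from where it was at the start of the episode above 0.02 m).
It also fails if it takes over 53 s, if anything falls off the work surface, if the arm or the gripper's body presses on something with over 40 N, if the wrist force passes 120 N, or if a joint passes its speed limit or range.

## Robot

A 7-joint arm with a two-finger parallel gripper is mounted at the origin on the work surface. World frame = base frame: x ahead of the robot, y to its left, z up, the work surface at z = 0. Lengths are in m, angles in rad, forces in N, time in s.
With the tool pointing down it reaches from about 0.425 to 0.925 m from the base axis. Payload 6.8 kg.
Tool frame: the origin (TCP) lies where the fingers leave the gripper's body, on its centre line; the fingertips stand 73 mm ahead of it and the grasp point (between the pads) lies 54 mm ahead of it; z points along the fingers, y is the line along which they close (so a half turn about z gives the same grasp; the last joint's range is limited). The gripper opens to 85 mm and grips with 20 to 120 N. Pads are 22 mm wide; open, the fingers measure 114 mm over their backs; the gripper's body (76 mm by 85 mm) begins 54 mm behind the grasp point. The pads swing forward as they close: fully open they stand 13 mm farther back than shut.
Start: joints at [1.143, 0.477, 0.022, 1.555, -0.011, 1.109, -0.083], TCP at [0.212, -0.641, 0.304] pointing down, gripper open.
Joint ranges: [-2.96, 2.96], [-0.34, 2.1], [-1.41, 1.46], [0.24, 2.44], [-1.37, 4.51], [0.17, 1.92], [-2.96, 2.96]. Speed limits (rad/s): [2.39, 2.39, 3.14, 3.14, 3.14, 3.14, 3.14].

## Interface

Orientations are given as a rotation vector (axis times angle).
In Python, from bench import r gives the robot as it stands.
- The arm moves only by the shell command python3 drive.py 'ROWS' [OPENING] [FORCE]. ROWS is rows parted by semicolons, their numbers by spaces, 1 to 5 of them, each of 6 numbers: dx, dy, dz in m, then a rotation vector rx, ry, rz in rad; each row is the pose to reach, as a shift and turn from the pose commanded when the command began, along the tool's axes at that moment; what a row does not reach only later rows make up. A row lasts 1/10 s, in which the tool goes at most 0.05 m and 0.15 rad, less where a joint would pass 70% of its speed; a pose out of reach is approached as far as the arm can. OPENING is the finger opening in m, set as the command begins (- or left out keeps the last). The fingers move at their own pace and stop on an object; FORCE is the grip in N (left out, the last holds). Time passes only in rows, so rows that do not move let the fingers close. It prints the time, the measured TCP pose, the force, the opening and the grip force at its end.
- r.get_obs(): the state, without advancing time (a new reading comes with each control period).
- r.grab_frame(name): name is "side" or "top"; returns (picture, depth): 400x640x3 uint8, blue, green, red; 400x640 float32, m along the optical axis (not along the pixel's ray), 0 where there is no reading.
- r.camera_info(name): a dict with "camera_matrix" (3x3 intrinsics, pixels), "k1" (the pictures are not rectified: a ray, as slopes to the right and down, at radius r is drawn at 1 + k1 r^2 times it, then the intrinsics apply), "R" (3x3) and "t" (3): a world point X has camera coordinates R X + t. Camera axes: x right, y down, z forward; pixel columns grow to the right and rows downward; lengths in m; the calibration is good to about 2 mm. A picture is of the moment at which its call begins. camera_info takes no time and is no camera call.
- r.hand_in(): hands the job in; it is judged then, once.
The state is a dict: "clock": time; "joints": joint angles; "qvel": joint speeds; "tau": joint torques, N m; "tcp_pos": TCP position; "orientation": TCP orientation; "contact_force": force on the tool from outside, world axes, zero at the start; "moment": the same for the moment, N m; "grip_width": finger opening in m; "gripper_force": force on a finger pad.
Only numpy, scipy, OpenCV 4.12 (cv2) and the standard library are available. Lean on these libraries where they do the work, as an engineer would, in place of code of your own. Each camera call takes 0.05 s, during which the arm holds its last target. There are 200 camera calls.

## Working session

There is one attempt and no reset: what is moved stays moved. The work goes in short steps, Python scripts to look and compute and a shell command to move; the robot and the scene stay as the last step left them, time stands still between calls to the robot, and variables do not carry over. Pictures are saved under pics/ and viewed, at most 10 in all, crops included, and the job is handed in when it is done.

```bash
ls; mkdir -p pics
python3 - <<'E'
from bench import r
import cv2
for n in("top","side"):
    im,d=r.grab_frame(n); cv2.imwrite(f"pics/{n}0.png",im)
    import numpy as np; np.save(f"pics/{n}0.npy",d)
    c=r.camera_info(n); print(n,c)
o=r.get_obs(); print(o)
E
```

```text
bench.py
drive.py
pics
top {'camera_matrix': array([[456.54126113,   0.        , 324.29629672],
       [  0.        , 456.54126113, 198.1040242 ],
       [  0.        ,   0.        ,   1.        ]]), 'k1': -0.012812789586088566, 'R': array([[-0.01714022, -0.99947099, -0.02763957],
       [-0.99719628,  0.01910202, -0.07235113],
       [ 0.07284083,  0.02632197, -0.99699617]]), 't': array([0.01894673, 0.49850124, 1.24398271])}
side {'camera_matrix': array([[363.24359359,   0.        , 317.96859855],
       [  0.        , 363.24359359, 196.65231219],
       [  0.        ,   0.        ,   1.        ]]), 'k1': -0.01477910320224066, 'R': array([[ 0.98994761, -0.14135656,  0.00469518],
       [-0.09726159, -0.70449266, -0.70301513],
       [ 0.10268352,  0.69549149, -0.71115939]]), 't': array([-0.49488901,  0.13647373,  1.00337044])}
{'clock': 0.1, 'joints': array([ 1.14287439,  0.47768662,  0.02236038,  1.55638752, -0.01153116,
        1.10932616, -0.08311331]), 'qvel': array([ 0.00049563, -0.00173374, -0.00058145, -0.0019149 ,  0.001085  ,
        0.00017454, -0.00054317]), 'tau': array([ 4.46890161e-03, -5.97757781e+01,  1.61398284e+00, -2.81952953e+01,
        1.28873368e-02,  5.05330929e-03,  2.87999001e-05]), 'tcp_pos': array([ 0.21207258, -0.64035725,  0.3030291 ]), 'orientation': array([-3.09989836e+00, -4.99939721e-01,  5.77484052e-04]), 'contact_force': array([-0.2621909 ,  0.07620988,  0.39576312]), 'moment': array([-0.00569701, -0.05165999, -0.06740582]), 'gripper_force': 0.0, 'grip_width': 0.08533354613004977}
```

View pics/top0.png

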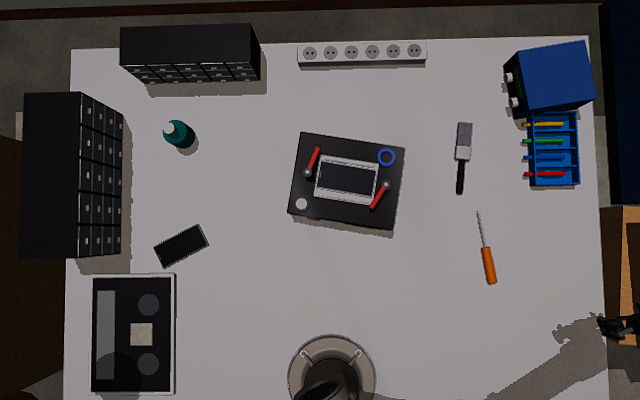

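View pics/side0.png

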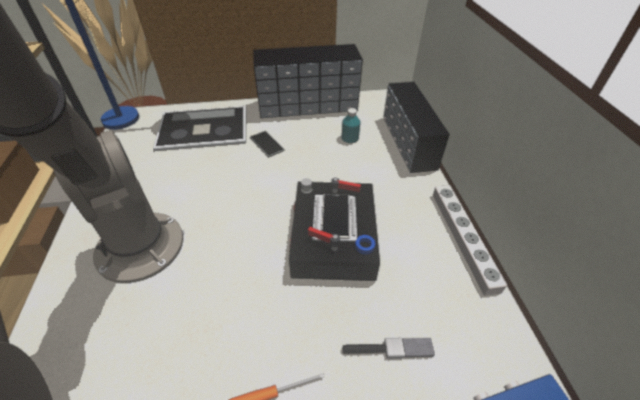

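```bash
cat > h.py <<'E'
import numpy as np,cv2
from bench import r
def cam(n):
    c=r.camera_info(n); return c["camera_matrix"],c["k1"],c["R"],c["t"]
def rays(n,uv):
    K,k,R,t=cam(n); p=cv2.undistortPoints(np.float64(uv).reshape(-1,1,2),K,np.array([k,0,0,0,0.]))[:,0]
    return -R.T@t,np.c_[p,np.ones(len(p))]@R
def plane(n,uv,z):
    c,d=rays(n,uv); return c+d*((z-c[2])/d[:,2])[:,None]
def depthpts(n,uv,D):
    c,d=rays(n,uv); u=np.int32(uv); return c+d*D[u[:,1],u[:,0]][:,None]
def proj(n,X):
    K,k,R,t=cam(n); return cv2.projectPoints(np.float64(X).reshape(-1,1,3),cv2.Rodrigues(R)[0],t,K,np.array([k,0,0,0,0.]))[0][:,0]
def redblobs(n,im,box):
    h=cv2.cvtColor(im,cv2.COLOR_BGR2HSV); m=(((h[...,0]<8)|(h[...,0]>172))&(h[...,1]>150)&(h[...,2]>70)).astype(np.uint8)
    x0,y0,x1,y1=box; q=np.zeros_like(m); q[y0:y1,x0:x1]=m[y0:y1,x0:x1]
    k,l,s,_=cv2.connectedComponentsWithStats(q)
    return [np.argwhere(l==i)[:,::-1] for i in range(1,k) if s[i,4]>15]
BOX={"top":(280,125,410,235),"side":(285,170,385,285)}
E
python3 - <<'E'
from h import *
print(-cam("top")[2].T@cam("top")[3], -cam("side")[2].T@cam("side")[3])
for n in("top","side"):
    im=cv2.imread(f"pics/{n}0.png");D=np.load(f"pics/{n}0.npy")
    for b in redblobs(n,im,BOX[n]):
        P=depthpts(n,b,D); print(n,len(b),b.min(0),b.max(0),"z pct",np.percentile(P[:,2],[10,50,90]).round(4))
        Q=plane(n,b,.132)[:,:2]*1000; (c,s,a)=cv2.minAreaRect(np.float32(Q)); print("  rect",np.round(c),np.round(s),a); v,_,_=np.linalg.svd((Q-Q.mean(0)).T); v=v[:,0];pr=(Q-Q.mean(0))@v;print("  ends",Q.mean(0)+v*pr.min(),Q.mean(0)+v*pr.max())
a=cv2.imread("pics/top0.png")[125:235,280:410];b=cv2.imread("pics/side0.png")[170:285,285:385]
a=cv2.resize(a,None,fx=4,fy=4,interpolation=2)
b=cv2.resize(b,(260,300),interpolation=2)
o=np.zeros((440,790,3),np.uint8);o[:,:520]=a;o[:300,525:785]=b;cv2.imwrite("pics/crop.png",o)
E
```

```text
[ 0.4068156  -0.02332974  1.27683681] [ 0.40015825 -0.67164667  0.811823  ]
top 114 [307 146] [319 168] z pct [0.0905 0.1312 0.1335]
  rect [595.  33.] [12. 60.] 66.0562973022461
  ends [622.44246472  21.04418313] [567.90683815  45.1087372 ]
top 116 [369 186] [384 208] z pct [0.128  0.1315 0.134 ]
  rect [ 491. -126.] [12. 63.] 55.111717224121094
  ends [ 516.73187745 -143.15827773] [ 464.37932775 -108.1622646 ]
side 26 [340 182] [359 186] z pct [0.13   0.1315 0.1331]
  rect [591.  31.] [ 6. 52.] 65.65364074707031
  ends [614.64681838  20.74564986] [566.23943436  41.07033404]
side 72 [309 227] [330 236] z pct [0.1297 0.1314 0.133 ]
  rect [ 484. -125.] [11. 55.] 57.55765914916992
  ends [ 507.61558896 -139.51541057] [ 460.88635039 -110.90736024]
```

View pics/crop.png

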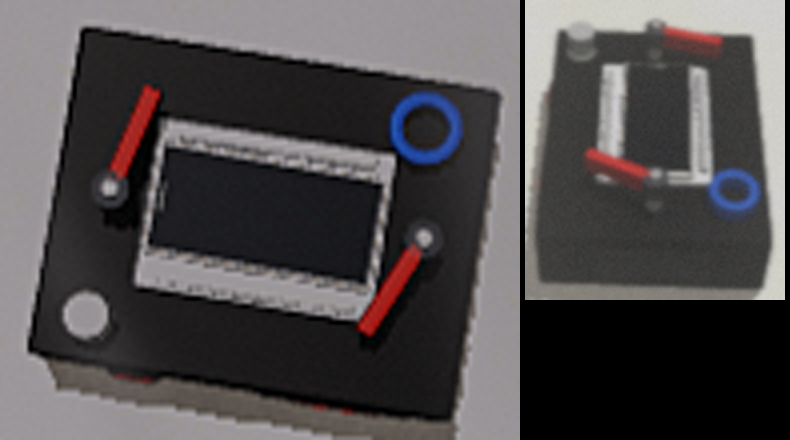

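The crop shows the left hub's bolt at top-view pixel (307.5,172) with its bar going up to (318,147). The right bolt is at (386.2,184.5), with its bar going down-left to (371,207). Next I refine the pivots by bright centroid and triangulate them.

Run:
```python
from h import *
def bright(n,u,v,w=4):
    g=cv2.cvtColor(cv2.imread(f"pics/{n}0.png"),cv2.COLOR_BGR2HSV); u,v=int(round(u)),int(round(v))
    p=g[v-w:v+w+1,u-w:u+w+1]; wt=np.where(p[...,1]<70,p[...,2],0).astype(float); wt=np.clip(wt-0.6*wt.max(),0,None)
    yy,xx=np.mgrid[v-w:v+w+1,u-w:u+w+1]; return np.array([(xx*wt).sum(),(yy*wt).sum()])/wt.sum()
for nm,tp in(("L",(307.5,172)),("R",(386.2,184.5))):
    a=bright("top",*tp); X=plane("top",[a],.136)[0]; g=proj("side",X)[0]; b=bright("side",*g,3)
    c1,d1=rays("top",[a]);c2,d2=rays("side",[b]);d1,d2=d1[0],d2[0]
    s=np.linalg.lstsq(np.c_[d1,-d2],c2-c1,rcond=None)[0]
    print(nm,a,X.round(4),"side pred",g,"got",b,"tri",((c1+s[0]*d1+c2+s[1]*d2)/2).round(4),"gap",np.linalg.norm(c1+s[0]*d1-c2-s[1]*d2).round(4))
# bed (bright rectangle) axis in the top view
im=cv2.cvtColor(cv2.imread("pics/top0.png"),cv2.COLOR_BGR2GRAY)
m=np.zeros_like(im);m[150:208,311:383]=(im[150:208,311:383]>70)*255
```

```text
L [306.84057971 171.52898551] [0.5581 0.0496 0.136 ] side pred [336.61643394 179.05016779] got [337.44247312 177.10551075] tri [0.5586 0.049  0.1435] gap 0.0028
R [385.65758755 183.96303502] [ 0.5227 -0.1475  0.136 ] side pred [336.61790875 236.41024856] got [336.27795031 236.43141822] tri [ 0.5223 -0.1474  0.136 ] gap 0.0008
```

```bash
cat >> h.py <<'E'
from scipy.spatial.transform import Rotation as Ro
PL=np.array([.558,.049]);PR=np.array([.5225,-.1475])
ym=(PL-PR)/np.linalg.norm(PL-PR); xm=np.array([ym[1],-ym[0]])
def finger(side,th,gap=0,rho=.048,half=(.011,.0145)):
    s=1 if side=="R" else -1; P=PR if side=="R" else PL
    u=s*(ym*np.cos(th)-xm*np.sin(th)); t=s*(-ym*np.sin(th)-xm*np.cos(th))
    return P+rho*u+(.006+half[0]*abs(np.cos(th))+half[1]*abs(np.sin(th))+gap)*t
GOAL=Ro.from_matrix(np.c_[np.r_[xm,0],np.r_[-ym,0],[0,0,-1]])
def tool(targets):
    o=r.get_obs(); R0=Ro.from_rotvec(o["orientation"]); p=o["tcp_pos"]
    rv=(R0.inv()*GOAL).as_rotvec()
    print("clock",o["clock"],"tcp",p.round(4),"F",o["contact_force"].round(1))
    for T in targets: print(np.round(R0.inv().apply(np.asarray(T)-p),4),rv.round(3))
E
python3 - <<'E'
from h import *
print(ym,xm)
tool([[*finger("R",1.155,.015),.30],[*finger("R",1.155,.015),.2]])
E
```

```text
[0.17778357 0.98406961] [ 0.98406961 -0.17778357]
clock 0.1 tcp [ 0.2121 -0.6404  0.303 ] F [-0.3  0.1  0.4]
[ 0.3897 -0.3847  0.0036] [-0.002  0.001  0.499]
[ 0.3897 -0.3845  0.1036] [-0.002  0.001  0.499]
```

```bash
python3 drive.py '0.03 -0.03 0 0 0 0.1; 0.06 -0.06 0 0 0 0.2; 0.095 -0.095 0 0 0 0.3; 0.13 -0.13 0 0 0 0.4; 0.165 -0.165 0 0 0 0.499' 0 20
python3 - <<'E'
from h import *
tool([[*finger("R",1.155,.015),.30],[*finger("R",1.155,.015),.2]])
E
```

```text
clock: 0.6
tcp_pos: [0.3174, -0.4303, 0.3036]
orientation: [-3.128, 0.288, 0.001]
contact_force: [2.4, 0.4, -0.3]
grip_width: 0.0122
gripper_force: 0.0
clock 0.6 tcp [ 0.3174 -0.4303  0.3036] F [ 2.4  0.4 -0.3]
[ 0.0906 -0.2992  0.0037] [-0.     0.    -0.005]
[ 0.0906 -0.2991  0.1037] [-0.     0.    -0.005]
```

```bash
python3 drive.py '0.014 -0.046 0 0 0 0; 0.028 -0.092 0 0 0 0; 0.042 -0.138 0 0 0 0; 0.056 -0.184 0 0 0 0; 0.07 -0.23 0 0 0 0'; python3 drive.py '0.01 -0.03 0.02 0 0 0; 0.013 -0.06 0.04 0 0 0; 0.013 -0.06 0.04 0 0 0; 0.013 -0.06 0.04 0 0 0'
python3 - <<'E'
from h import *
tool([[*finger("R",1.155,.015),.25],[*finger("R",1.155,.015),.2]])
im,D=r.grab_frame("side"); 
p=r.get_obs()["tcp_pos"]
for L in(.06,.073,.086): print(L,proj("side",[p-[0,0,L]])[0].round(1))
t,_=r.grab_frame("top")
np.save("pics/s1.npy",D);cv2.imwrite("pics/s1raw.png",im)
a=cv2.resize(im[130:280,260:400],None,fx=3,fy=3,interpolation=2);b=cv2.resize(t[120:240,280:400],(370,370),interpolation=2)
o=np.zeros((450,792,3),np.uint8);o[:,:420]=a;o[:370,422:]=b;cv2.imwrite("pics/v1.png",o)
E
```

```text
clock: 1.1
tcp_pos: [0.4271, -0.2166, 0.3038]
orientation: [3.129, -0.281, -0.0]
contact_force: [-0.1, -0.6, -0.5]
grip_width: 0.0
gripper_force: 0.0
clock: 1.5
tcp_pos: [0.45, -0.1612, 0.2634]
orientation: [-3.129, 0.278, 0.003]
contact_force: [-0.5, -0.4, 0.2]
grip_width: -0.0001
gripper_force: 0.0
clock 1.5 tcp [ 0.45   -0.1612  0.2634] F [-0.5 -0.4  0.2]
[ 0.0094 -0.0104  0.0133] [-0.     0.002  0.001]
[ 0.0094 -0.0104  0.0633] [-0.     0.002  0.001]
0.06 [306.3 225.9]
0.073 [306.4 229.7]
0.086 [306.5 233.4]
```

View pics/v1.png

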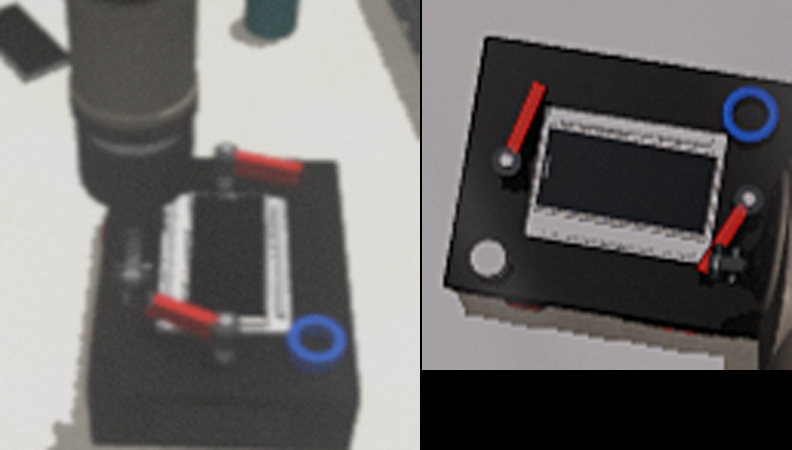

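The side crop shows the fingertip ending near side pixel (304,229), above and behind the right bar. I will get the tip height and extents from depth.

Run:
```python
from h import *
D=np.load("pics/s1.npy"); p=r.get_obs()["tcp_pos"]
v,u=np.mgrid[190:245,285:330]; uv=np.c_[u.ravel(),v.ravel()]
P=depthpts("side",uv,D); q=P-p; a=q[:,:2]@xm; b=q[:,:2]@ym
k=(abs(a)<.05)&(abs(b)<.05)&(P[:,2]>.15)&(P[:,2]<.26)
for lo in np.arange(-.10,-.0,.01):
    s=k&(q[:,2]>=lo)&(q[:,2]<lo+.01)
    if s.sum(): print(round(lo,3),s.sum(),"xm",a[s].min().round(3),a[s].max().round(3),"ym",b[s].min().round(3),b[s].max().round(3),"rows",uv[s,1].max())
print("minz",np.sort(q[k,2])[:8].round(4))
```

```text
-0.08 3 xm -0.01 0.008 ym -0.003 -0.003 rows 231
-0.07 23 xm -0.012 0.008 ym -0.01 -0.003 rows 231
-0.06 20 xm -0.011 0.008 ym -0.013 -0.003 rows 230
-0.05 9 xm -0.008 0.004 ym -0.012 -0.011 rows 227
-0.03 8 xm 0.002 0.012 ym -0.025 -0.001 rows 224
-0.02 20 xm -0.016 0.011 ym -0.039 -0.011 rows 226
-0.01 21 xm -0.018 0.015 ym -0.015 -0.01 rows 215
minz [-0.0743 -0.0734 -0.0733 -0.0693 -0.0687 -0.0684 -0.0677 -0.0661]
```

```bash
python3 drive.py '0.009 -0.01 0.02 0 0 0; 0.009 -0.01 0.045 0 0 0; 0.009 -0.01 0.071 0 0 0; 0.009 -0.01 0.071 0 0 0; 0.009 -0.01 0.071 0 0 0'
python3 - <<'E'
from h import *
tool([[*finger("R",th),.192] for th in np.arange(1.2,0,-.1)]+[[*finger("R",th),.192] for th in (.1,.05,0)])
E
```

```text
clock: 2.1
tcp_pos: [0.4609, -0.1545, 0.1935]
orientation: [3.128, -0.284, -0.0]
contact_force: [0.6, 0.2, 1.0]
grip_width: 0.0005
gripper_force: 0.0
clock 2.1 tcp [ 0.4609 -0.1545  0.1935] F [0.6 0.2 1. ]
[ 0.0061 -0.0133  0.0015] [ 0.     0.    -0.002]
[ 0.0057 -0.0183  0.0015] [ 0.     0.    -0.002]
[ 0.0059 -0.0235  0.0015] [ 0.     0.    -0.002]
[ 0.0066 -0.0287  0.0015] [ 0.     0.    -0.002]
[ 0.0081 -0.034   0.0015] [ 0.     0.    -0.002]
[ 0.0102 -0.0393  0.0015] [ 0.     0.    -0.002]
[ 0.0129 -0.0443  0.0015] [ 0.     0.    -0.002]
[ 0.0164 -0.0492  0.0015] [ 0.     0.    -0.002]
[ 0.0205 -0.0536  0.0015] [ 0.     0.    -0.002]
[ 0.0252 -0.0576  0.0015] [ 0.     0.    -0.002]
[ 0.0304 -0.061   0.0015] [ 0.     0.    -0.002]
[ 0.0361 -0.0638  0.0015] [ 0.     0.    -0.002]
[ 0.0361 -0.0638  0.0015] [ 0.     0.    -0.002]
[ 0.0391 -0.065   0.0015] [ 0.     0.    -0.002]
[ 0.0422 -0.0659  0.0015] [ 0.     0.    -0.002]
```

```bash
python3 drive.py '0.003 -0.007 0.001 0 0 0; 0.006 -0.014 0.001 0 0 0; 0.006 -0.021 0.001 0 0 0; 0.007 -0.028 0.001 0 0 0; 0.009 -0.036 0.001 0 0 0' && python3 drive.py '0.003 -0.006 0 0 0 0; 0.007 -0.012 0 0 0 0; 0.011 -0.017 0 0 0 0; 0.016 -0.021 0 0 0 0; 0.021 -0.025 0 0 0 0'
cat > look.py <<'E'
from h import *
import sys
im,D=r.grab_frame("top")
for b in redblobs("top",im,BOX["top"]):
    Q=plane("top",b,.132)[:,:2]; P,s=(PL,-1) if np.linalg.norm(Q.mean(0)-PL)<np.linalg.norm(Q.mean(0)-PR) else (PR,1)
    if len(b)<40 or b[:,1].mean()>212: continue
    d=Q.mean(0)-P; th=np.arctan2(-s*d@xm,s*d@ym)
    v=np.linalg.svd((Q-Q.mean(0)).T)[0][:,0]; v*=np.sign(v@d); th2=np.arctan2(-s*v@xm,s*v@ym)
    print("LR"[s>0],len(b),"theta via pivot",th.round(3),"via axis",th2.round(3))
if len(sys.argv)>1: cv2.imwrite(sys.argv[1],cv2.resize(im[120:240,280:410],None,fx=4,fy=4,interpolation=2))
E
python3 look.py pics/v2.png; python3 -c "
from h import *
tool([[*finger('R',th),.192] for th in (.3,.2,.1,.05,0)])"
```

```text
clock: 2.6
tcp_pos: [0.4763, -0.1192, 0.1922]
orientation: [3.129, -0.281, 0.0]
contact_force: [-0.2, -2.1, -0.1]
grip_width: -0.0001
gripper_force: 0.7
clock: 3.1
tcp_pos: [0.5017, -0.0986, 0.1917]
orientation: [-3.129, 0.281, 0.001]
contact_force: [-1.4, -1.3, -0.3]
grip_width: 0.0001
gripper_force: 0.6
L 114 theta via pivot 1.345 via axis 1.334
clock 3.15 tcp [ 0.5028 -0.0979  0.1919] F [0.6 0.4 0.3]
[-0.0058  0.0056 -0.0001] [-0.001 -0.001  0.   ]
[-0.0006  0.0022 -0.0001] [-0.001 -0.001  0.   ]
[ 0.0051 -0.0006 -0.0001] [-0.001 -0.001  0.   ]
[ 0.0081 -0.0017 -0.0001] [-0.001 -0.001  0.   ]
[ 0.0112 -0.0027 -0.0001] [-0.001 -0.001  0.   ]
```

View pics/v2.png

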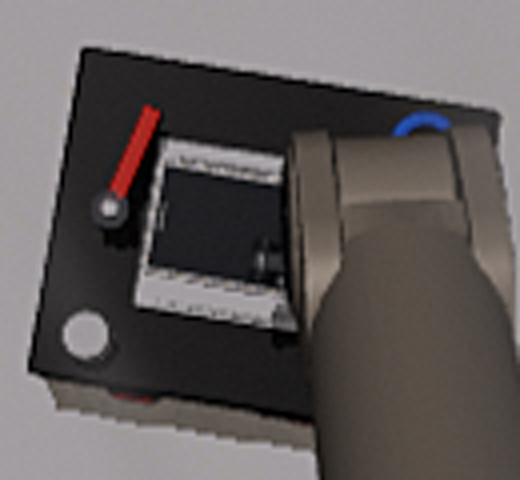

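The top view is blocked by the wrist; the model puts the right lever at about 0.19. I push on to about 0.06, back off and look.

```bash
python3 drive.py '0.003 0 0 0 0 0; 0.006 -0.001 0 0 0 0; 0.0075 -0.0015 0 0 0 0; 0.0075 -0.0015 0 0 0 0' && python3 drive.py '-0.02 0 0 0 0 0; -0.04 0 0 0 0 0; -0.06 0 -0.03 0 0 0; -0.09 0 -0.07 0 0 0; -0.11 0.02 -0.1 0 0 0'; python3 look.py pics/v3.png
python3 - <<'E'
from h import *
im,_=r.grab_frame("side")
for b in redblobs("side",im,BOX["side"]):
    Q=plane("side",b,.128)[:,:2]; print(len(b),Q.mean(0).round(4),b.min(0),b.max(0))
cv2.imwrite("pics/v3s.png",cv2.resize(im[165:285,280:390],None,fx=4,fy=4,interpolation=2))
E
```

```text
clock: 3.55
tcp_pos: [0.5093, -0.0988, 0.1919]
orientation: [-3.129, 0.281, -0.001]
contact_force: [-1.3, -0.3, -0.7]
grip_width: 0.0
gripper_force: 0.1
clock: 4.05
tcp_pos: [0.3966, -0.097, 0.2937]
orientation: [-3.129, 0.275, -0.002]
contact_force: [-0.1, -0.9, 0.3]
grip_width: -0.0003
gripper_force: 0.0
L 114 theta via pivot 1.345 via axis 1.334
R 124 theta via pivot 0.022 via axis 0.025
28 [0.5923 0.0349] [340 182] [359 185]
80 [ 0.5258 -0.1035] [332 216] [337 233]
```

View pics/v3.png

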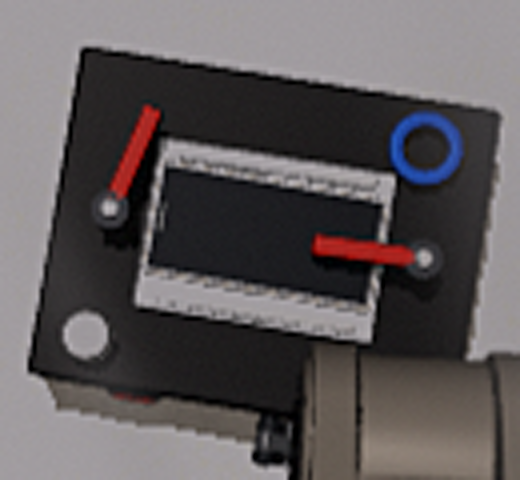

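The right bar, at crop (318–415, 245–257), lies along the middle line with theta ≈ 0.02. Now the left lever.

Run:
```python
from h import *
print(finger("L",1.34,.015))
tool([[*finger("L",1.34,.015),.28],[*finger("L",1.34,.015),.192]])
```

```text
[0.61701495 0.0644074 ]
clock 4.15 tcp [ 0.3967 -0.1006  0.2956] F [ 0.9 -0.6 -0.1]
[ 0.1866 -0.2023  0.0166] [ 0.001 -0.007 -0.004]
[ 0.186  -0.2024  0.1046] [ 0.001 -0.007 -0.004]
```

```bash
python3 drive.py '0.03 -0.033 0 0 0 0; 0.06 -0.066 0 0 0 0; 0.09 -0.099 0 0 0 0; 0.12 -0.132 0 0 0 0; 0.15 -0.165 0 0 0 0' && python3 drive.py '0.025 -0.027 0.01 0 0 0; 0.036 -0.037 0.02 0 0 0; 0.036 -0.037 0.02 0 0 0; 0.036 -0.037 0.02 0 0 0'
python3 - <<'E'
from h import *
tool([[*finger("L",1.34,.015),.192]])
E
python3 look.py pics/v4.png
```

```text
clock: 4.65
tcp_pos: [0.576, 0.0382, 0.2911]
orientation: [-3.129, 0.282, -0.0]
contact_force: [0.2, -1.2, 0.5]
grip_width: -0.0001
gripper_force: 0.0
clock: 5.05
tcp_pos: [0.616, 0.0667, 0.2709]
orientation: [3.129, -0.281, -0.003]
contact_force: [0.0, -0.8, -0.3]
grip_width: -0.0003
gripper_force: 0.0
clock 5.05 tcp [0.616  0.0667 0.2709] F [ 0.  -0.8 -0.3]
[0.0015 0.0021 0.0789] [ 0.001  0.002 -0.001]
R 125 theta via pivot 0.021 via axis 0.023
```

View pics/v4.png

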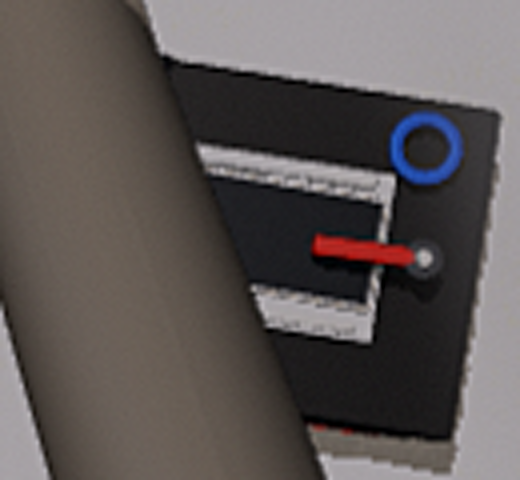

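The arm hides the left lever here, and the right one is unchanged. I descend beside the left bar on the measured numbers.

```bash
python3 drive.py '0.002 0.002 0.02 0 0 0; 0.002 0.002 0.05 0 0 0; 0.002 0.002 0.078 0 0 0; 0.002 0.002 0.078 0 0 0; 0.002 0.002 0.078 0 0 0'
python3 - <<'E'
from h import *
tool([[*finger("L",th),.192] for th in np.arange(1.3,-.01,-.1)])
E
```

```text
clock: 5.6
tcp_pos: [0.6178, 0.0639, 0.1948]
orientation: [3.129, -0.283, 0.0]
contact_force: [0.5, 0.1, 0.9]
grip_width: 0.0001
gripper_force: 0.0
clock 5.6 tcp [0.6178 0.0639 0.1948] F [0.5 0.1 0.9]
[-0.0038  0.016   0.0028] [ 0.    -0.    -0.001]
[-0.0029  0.0207  0.0028] [ 0.    -0.    -0.001]
[-0.0025  0.0257  0.0028] [ 0.    -0.    -0.001]
[-0.0027  0.0309  0.0028] [ 0.    -0.    -0.001]
[-0.0035  0.0361  0.0028] [ 0.    -0.    -0.001]
[-0.0049  0.0414  0.0028] [ 0.    -0.    -0.001]
[-0.007   0.0467  0.0028] [ 0.    -0.    -0.001]
[-0.0098  0.0517  0.0028] [ 0.    -0.    -0.001]
[-0.0133  0.0566  0.0028] [ 0.    -0.    -0.001]
[-0.0174  0.061   0.0028] [ 0.    -0.    -0.001]
[-0.0221  0.065   0.0028] [ 0.    -0.    -0.001]
[-0.0273  0.0684  0.0028] [ 0.    -0.    -0.001]
[-0.033   0.0712  0.0028] [ 0.    -0.    -0.001]
[-0.0391  0.0733  0.0028] [ 0.    -0.    -0.001]
```

```bash
python3 drive.py '-0.002 0.008 0.002 0 0 0; -0.003 0.016 0.002 0 0 0; -0.003 0.023 0.002 0 0 0; -0.003 0.03 0.002 0 0 0; -0.004 0.037 0.002 0 0 0' && python3 drive.py '-0.002 0.007 0 0 0 0; -0.005 0.013 0 0 0 0; -0.009 0.019 0 0 0 0; -0.014 0.024 0 0 0 0; -0.019 0.029 0 0 0 0'
python3 - <<'E'
from h import *
tool([[*finger("L",th),.192] for th in (.3,.2,.1,.07,.05,0)])
E
```

```text
clock: 6.1
tcp_pos: [0.6075, 0.0283, 0.1924]
orientation: [-3.129, 0.281, -0.002]
contact_force: [1.1, 2.2, 0.1]
grip_width: -0.0001
gripper_force: 0.6
clock: 6.6
tcp_pos: [0.583, 0.0035, 0.1919]
orientation: [-3.129, 0.281, -0.0]
contact_force: [0.7, 0.7, 0.3]
grip_width: -0.0
gripper_force: 0.6
clock 6.6 tcp [0.583  0.0035 0.1919] F [0.7 0.7 0.3]
[ 0.0013 -0.0007 -0.0001] [-0. -0. -0.]
[-0.0039  0.0028 -0.0001] [-0. -0. -0.]
[-0.0096  0.0056 -0.0001] [-0. -0. -0.]
[-0.0114  0.0063 -0.0001] [-0. -0. -0.]
[-0.0126  0.0067 -0.0001] [-0. -0. -0.]
[-0.0157  0.0076 -0.0001] [-0. -0. -0.]
```

```bash
python3 drive.py '-0.004 0.003 0 0 0 0; -0.008 0.005 0 0 0 0; -0.0105 0.006 0 0 0 0; -0.0105 0.006 0 0 0 0' && python3 -c "
from h import *
tool([[*finger('L',th),.192] for th in (.1,.05,0)])" && python3 drive.py '0.02 0 0 0 0 0; 0.04 0 0 0 0 0; 0.05 0 -0.04 0 0 0; 0.05 0 -0.09 0 0 0; 0.05 -0.04 -0.11 0 0 0' && python3 drive.py '0 -0.045 0 0 0 0; 0 -0.09 0 0 0 0; 0 -0.135 0 0 0 0; 0 -0.18 0 0 0 0; 0 -0.2 0 0 0 0'; python3 look.py pics/v5.png
```

```text
clock: 7.0
tcp_pos: [0.5716, -0.0005, 0.1919]
orientation: [3.129, -0.281, -0.001]
contact_force: [0.4, 0.4, 0.1]
grip_width: -0.0004
gripper_force: 0.0
clock 7.0 tcp [ 5.716e-01 -5.000e-04  1.919e-01] F [0.4 0.4 0.1]
[ 0.0009 -0.0004 -0.0001] [ 0.     0.    -0.001]
[-0.0021  0.0007 -0.0001] [ 0.     0.    -0.001]
[-0.0052  0.0017 -0.0001] [ 0.     0.    -0.001]
clock: 7.5
tcp_pos: [0.6303, 0.0234, 0.3062]
orientation: [3.124, -0.297, 0.009]
contact_force: [1.4, -0.5, 0.4]
grip_width: -0.0001
gripper_force: 0.0
clock: 8.0
tcp_pos: [0.663, 0.2327, 0.3015]
orientation: [-3.127, 0.272, 0.002]
contact_force: [-0.2, 0.5, 0.3]
grip_width: 0.0001
gripper_force: 0.0
L 116 theta via pivot 0.146 via axis 0.151
R 126 theta via pivot 0.02 via axis 0.02
```

View pics/v5.png

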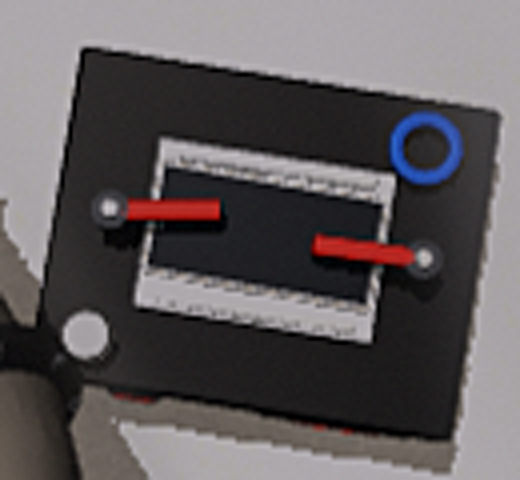

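The left bar still points about 0.15 out (tip at crop (218,209), and it should tilt down more). It needs about 7.5 mm more push beyond the last end pose.

Run:
```python
from h import *
E=np.array([.5716,-.0005])
tool([[*(E+.035*xm),.27],[*(E+.035*xm),.192],[*(E-.0075*xm),.192]])
```

```text
clock 8.05 tcp [0.6628 0.2348 0.3014] F [0.9 2.4 1. ]
[-0.0147  0.2478  0.0305] [-0.004  0.002  0.007]
[-0.0146  0.248   0.1085] [-0.004  0.002  0.007]
[-0.0571  0.2477  0.1086] [-0.004  0.002  0.007]
```

```bash
python3 drive.py '0 0.045 0 0 0 0; -0.003 0.09 0 0 0 0; -0.006 0.135 0 0 0 0; -0.009 0.18 0 0 0 0; -0.012 0.22 0 0 0 0' && python3 drive.py '-0.003 0.028 0 0 0 0; -0.003 0.028 0.03 0 0 0; -0.003 0.028 0.03 0 0 0; -0.003 0.028 0.03 0 0 0'
python3 - <<'E'
from h import *
E=np.array([.5716,-.0005])
tool([[*(E+.035*xm),.192],[*(E-.0075*xm),.192]])
E
```

```text
clock: 8.55
tcp_pos: [0.612, 0.0089, 0.3017]
orientation: [3.127, -0.285, -0.001]
contact_force: [-0.8, -0.6, 0.6]
grip_width: 0.0003
gripper_force: 0.0
clock: 8.95
tcp_pos: [0.6047, -0.0144, 0.2717]
orientation: [3.129, -0.281, -0.003]
contact_force: [0.4, 0.4, -0.4]
grip_width: -0.0003
gripper_force: 0.0
clock 8.95 tcp [ 0.6047 -0.0144  0.2717] F [ 0.4  0.4 -0.4]
[ 0.0001 -0.0078  0.0797] [ 0.     0.002 -0.   ]
[-0.0424 -0.0078  0.0798] [ 0.     0.002 -0.   ]
```

```bash
python3 drive.py '0 -0.008 0.02 0 0 0; 0 -0.008 0.05 0 0 0; 0 -0.008 0.079 0 0 0; 0 -0.008 0.079 0 0 0; -0.008 -0.008 0.079 0 0 0' && python3 drive.py '-0.01 0 0 0 0 0; -0.02 0 0 0 0 0; -0.027 0 0 0 0 0; -0.032 0 0 0 0 0; -0.034 0 0 0 0 0' && python3 drive.py '0 0 0 0 0 0'; python3 -c "
from h import *
E=np.array([.5716,-.0005])
tool([[*(E-.0075*xm),.192]])"
```

```text
clock: 9.45
tcp_pos: [0.5997, -0.0045, 0.194]
orientation: [-3.129, 0.28, -0.002]
contact_force: [1.1, 0.5, 1.1]
grip_width: -0.0002
gripper_force: 0.0
clock: 9.95
tcp_pos: [0.5651, 0.0008, 0.1936]
orientation: [3.129, -0.281, 0.002]
contact_force: [0.6, 0.6, 0.6]
grip_width: 0.0
gripper_force: 0.6
clock: 10.05
tcp_pos: [0.5651, 0.0009, 0.1932]
orientation: [-3.129, 0.281, -0.001]
contact_force: [0.3, -0.9, 1.2]
grip_width: 0.0
gripper_force: 0.0
clock 10.05 tcp [0.5651 0.0009 0.1932] F [ 0.3 -0.9  1.2]
[-0.0009  0.0002  0.0012] [-0.    -0.    -0.001]
```

```bash
python3 drive.py '-0.001 0 0 0 0 0; -0.001 0 0 0 0 0' && python3 drive.py '0.02 0 0 0 0 0; 0.04 0 0 0 0 0; 0.05 0 -0.04 0 0 0; 0.05 0 -0.09 0 0 0; 0.05 -0.04 -0.11 0 0 0' && python3 drive.py '0 -0.045 0 0 0 0; 0 -0.09 0 0 0 0; 0 -0.135 0 0 0 0; 0 -0.18 0 0 0 0; 0 -0.2 0 0 0 0' && python3 drive.py '0 0 0 0 0 0; 0 0 0 0 0 0; 0 0 0 0 0 0'; python3 look.py pics/v6.png
```

```text
clock: 10.25
tcp_pos: [0.5644, 0.0011, 0.1929]
orientation: [-3.129, 0.281, -0.0]
contact_force: [0.5, -0.1, 1.2]
grip_width: -0.0003
gripper_force: 0.4
clock: 10.75
tcp_pos: [0.6224, 0.0252, 0.307]
orientation: [3.124, -0.297, 0.008]
contact_force: [1.1, -0.5, 0.2]
grip_width: -0.0004
gripper_force: 0.0
clock: 11.25
tcp_pos: [0.6551, 0.2343, 0.3023]
orientation: [-3.127, 0.272, 0.003]
contact_force: [-0.1, 0.4, 0.4]
grip_width: 0.0003
gripper_force: 0.0
clock: 11.55
tcp_pos: [0.6566, 0.2258, 0.3026]
orientation: [3.127, -0.285, -0.0]
contact_force: [0.4, -0.0, 0.2]
grip_width: 0.0001
gripper_force: 0.0
L 123 theta via pivot 0.024 via axis 0.03
R 126 theta via pivot 0.02 via axis 0.02
```

View pics/v6.png

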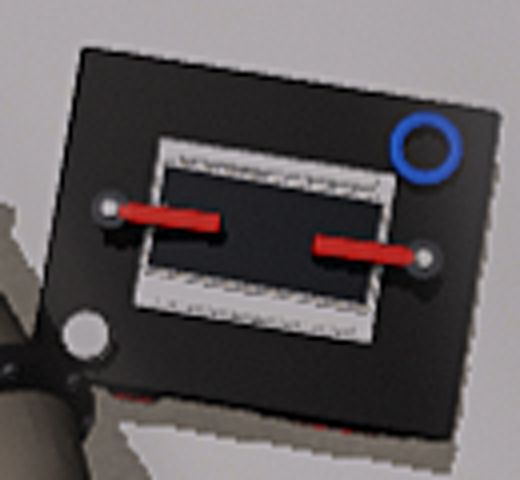

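Both bars now lie on the pivot-to-pivot line, left (110–220, 208–223) and right (315–415, 243–258), each within about 0.03 rad. The phone has not moved and the arm is clear, so I hand in.

```bash
python3 -c "
from bench import r
print(r.hand_in())"
```

```text
the job is handed in; nothing more can be done
None
```

I pushed both levers round over the phone, and the top camera measured each within about 0.03 rad of straight in; the phone looked unmoved, the arm was clear of everything, and I handed the job in at about 11.6 s (no verdict was shown).

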